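# Square an end plate into the fence corner of a fixture

## Robot

A 6-joint arm with a two-finger parallel gripper is mounted at the origin on the work surface. World frame = base frame: x ahead of the robot, y to its left, z up, the work surface at z = 0. Lengths are in m, angles in rad, forces in N, time in s.
With the tool pointing down it reaches from about 0.35 to 0.725 m from the base axis. Payload 6 kg.
Tool frame: the origin (TCP) lies midway between the tips of the shut fingers; the grasp point (between the pads) lies 19 mm behind it; z points along the fingers, y is the direction in which the jaws open and shut (so a half turn about z gives the same grasp; the last joint's range is limited). The gripper opens to 85 mm and grips with 20 to 120 N. Pads are 22 mm wide; open, the fingers measure 114 mm over their backs; the gripper's body (76 mm by 85 mm) begins 54 mm behind the grasp point. The pads swing forward as they close: fully open they stand 13 mm farther back than shut.
Start: joints at [-0.971, 0.04, 0.085, 0, -1.615, -0.334], TCP at [0.158, -0.579, 0.231] pointing down, gripper open.
Joint ranges: [-2.56, 2.56], [-1.29, 2.01], [-1.08, 1.49], [-3.29, 1.98], [-2.81, -0.18], [-2.99, 2.99]. Speed limits (rad/s): [2.57, 2.57, 3.01, 3.14, 3.14, 3.14].

## Interface

Orientations are given as a unit quaternion [w, x, y, z].
In Python, from cell import get_state, get_image, sign_off gives the robot as it stands.
- The arm moves only by the shell command python3 -m jog 'ROWS' [OPENING] [FORCE]. ROWS is a JSON object of lists of equal length, an entry for each row: "travel": the shift along the tool's x, y, z in mm, a list of three; "delta_rot": the turn, a rotation vector about the tool's x, y, z in degrees, a list of three. A call has 1 to 10 rows; each row shifts and turns the pose as measured when the row begins, along the tool's axes as they then stand; what a row does not reach is not made up. A row lasts 1/12 s, in which the tool goes at most 41.7 mm and 7.16 degrees, less where a joint would pass 70% of its speed; a pose out of reach is approached as far as the arm can. A call is refused whole if a number of a shift passes 41.7 or a number of a turn 7.16, either way. A call with a gripper value outside its range is refused whole. OPENING is the finger opening in mm, from 0 to 85.4, set as the call begins (- or left out, the last holds). The fingers move at their own pace and stop on an object; FORCE is the grip in N (left out, the last holds). Time passes only in rows, so rows that do not move let the fingers close. It gives the time, the measured TCP pose, the force and the opening at its end, in the units of the state.
- get_state(): the state, without advancing time (a new reading comes with each control period).
- get_image(name): name is "scene" or "top" or "wrist"; returns a dict with "color" (480x640x3 uint8, blue, green, red), "z_map" (480x640 float32, m along the optical axis (not along the pixel's ray), 0 where there is no reading), "mtx" (3x3 intrinsics, pixels), "distortion" ([k1, k2, p1, p2, k3] as OpenCV has them; the pictures are not rectified), "R" (3x3) and "t" (3): a world point X has camera coordinates R X + t. Camera axes: x right, y down, z forward; pixel columns grow to the right and rows downward; lengths in m; the calibration is good to about 2 mm. A picture is of the moment at which its call begins.
- sign_off(): hands the job in, once; it reports no verdict.
The state is a dict: "time": time; "joint_positions": joint angles; "joint_velocities": joint speeds; "joint_torque": joint torques, N m; "ee_pos": TCP position; "ee_rot": TCP orientation; "contact_force": force on the tool from outside, world axes, zero at the start; "ft_torque": the same for the moment, N m; "grip_width": finger opening in m.
Only numpy, scipy, OpenCV 4.12 (cv2) and the standard library are available. Lean on these libraries where they do the work, as an engineer would, in place of code of your own. Each camera call takes 0.05 s, during which the arm holds its last target. There are 200 camera calls.

## Task

Slide the loose cream end plate across the blue-grey fixture plate into the corner of the two red fences, without lifting or tipping it, so that it finally lies flat and square there: one long edge flush against the long fence and one short edge flush against the short fence. Leave the spanner, the wooden V-block and the blue can where they are, and let go of everything at the end.

Things in the scene. Friction and masses are not known exactly. Their poses are not given: they have to be found in the camera images.
- fixture: Fixture fixed to the bench: blue-grey steel base plate, 330 mm along its x, 290 mm along its y, 12 mm thick, flat (dark dots are only marks), with two red fences along its +y and +x sides; the other two sides are open. Origin at the centre of its underside, z up. Place and yaw vary; the fence corner points roughly away from the robot.
- corner (a point): On the base plate's top, where the planes of the two fences' inner faces meet: fixture frame (130, 110, 12) mm; axes as the fixture's. A relief gap of 4 to 10 mm is left between the fences here.
- long_fence (a point): Middle of the long fence's inner face, at its top edge. The red fence runs along fixture x; inner face at y = +110 mm, from x = -74 to +126 mm, 22 mm thick outwards, 30 mm high above the base plate (top 42 mm above the bench).
- short_fence (a point): Middle of the short fence's inner face, at its top edge. The red fence runs along fixture y; inner face at x = +130 mm, from y = -40 to +100 mm, 22 mm thick outwards, 30 mm high above the base plate.
- end_plate: The part: cream plate, 140 mm (its x) x 95 mm (its y) x 22 mm, 0.55 to 0.95 kg, flat dark marks on top, too wide to grip. Origin: centre of underside, z up. Starts flat on the base plate, 55 to 115 mm short of its place both ways, x axis within 26 deg of fixture x. Slides at about 2 to 8 N, stays where left. Seated, its centre is at fixture (60, 62.5, 12) mm.
- spanner: Bystander: a steel spanner 180 mm long lying loose on the bench, along its x axis; origin on its underside.
- v_block: Bystander: a dark wooden V-block 120 x 60 x 60 mm, loose on the bench; origin at the centre of its underside.
- can: Bystander: a blue can, 64 mm diameter, 120 mm tall, loose, standing on the bench; origin at the centre of its underside.
Mind the look-alikes: they are no part of the job. Of the things like the end_plate, leave any that is orange; of the rest the smaller one is meant.

How it is judged:
At the end, for the whole second after the job is handed in: The end plate lies flat and at rest on the fixture plate, its centre within 3 mm of its fully seated place along each fence direction (so no more than about 3 mm of gap to either fence), and its long edge parallel to the long fence within 0.025 rad (1.4 degrees) (x of end_plate in the frame of fixture between 0.057 and 0.063 m and y of end_plate in the frame of fixture between 0.0595 and 0.0655 m and angle between the x axis of end_plate and the x axis of fixture, either way round below 0.025 rad and z of end_plate in the frame of fixture below 0.015 m and angle between end_plate's own z axis and vertical below 0.05 rad and linear speed of end_plate below 0.01 m/s); the robot touches nothing.
It fails at once if the end plate is lifted more than 15 mm off the fixture plate, or slid off it (z of end_plate in the frame of fixture above 0.027 m or z of end_plate in the frame of fixture below 0.005 m).
It fails at once if the end plate is tipped more than 0.25 rad (angle between end_plate's own z axis and vertical above 0.25 rad).
It fails at once if a bystander (spanner, V-block or can) is moved more than 25 mm (distance of any of spanner, v_block, can from where it was at the start of the episode above 0.025 m).
It also fails if it takes over 48 s, if anything falls off the work surface, if the arm or the gripper's body presses on something with over 40 N, if the wrist force passes 120 N, or if a joint passes its speed limit or range.

## Working session

There is one attempt and no reset: what is moved stays moved. The work goes in short steps, Python scripts to look and compute and a shell command to move; the robot and the scene stay as the last step left them, time stands still between calls to the robot, and variables do not carry over. Pictures are saved under pics/ and viewed, about 8 in all and at most 12, crops included, and the job is handed in when it is done.

```bash
mkdir -p pics; ls; python3 - <<'E'
from cell import get_state,get_image
import cv2,numpy as np,pickle
s=get_state();print(s)
a=get_image("top");b=get_image("scene");pickle.dump((a,b),open("im0.pkl","wb"))
for i in(a,b):print(i["mtx"],i["distortion"],i["R"],i["t"])
cv2.imwrite("pics/top0.png",a["color"]);cv2.imwrite("pics/scene0.png",b["color"])
E
```

```text
pics
{'time': 0.0, 'joint_positions': array([-9.71282016e-01,  4.07918562e-02,  8.37887456e-02, -4.75989404e-04,
       -1.61548084e+00, -3.33709175e-01]), 'joint_velocities': array([ 2.96972195e-04,  1.02811159e-03,  4.59632490e-05, -1.39775730e-03,
        1.81462585e-04, -4.35184518e-05]), 'joint_torque': array([ 2.79720780e-04, -3.68196201e+01,  3.47415841e+01,  6.93232477e+00,
       -5.38864871e-03,  3.52942102e-06]), 'ee_pos': array([ 0.15761286, -0.57858515,  0.2302756 ]), 'ee_rot': array([-1.67251330e-04, -1.32521956e-01,  9.91179682e-01,  8.60568532e-04]), 'contact_force': array([ 0.85159469, -0.15974288,  0.01529936]), 'ft_torque': array([ 0.0237097 , -0.02631336, -0.0026593 ]), 'grip_width': 0.0856390022766621}
[[438.24075873   0.         328.11866589]
 [  0.         438.24075873 232.88819457]
 [  0.           0.           1.        ]] [-0.05066522  0.          0.          0.          0.        ] [[-0.00616072 -0.99982474 -0.01767877]
 [-0.98260926  0.00933375 -0.18545061]
 [ 0.18558312  0.01622881 -0.98249455]] [0.0204444  0.51532968 0.87266591]
[[577.75211371   0.         319.74221368]
 [  0.         577.75211371 246.65521353]
 [  0.           0.           1.        ]] [-0.05588576  0.          0.          0.          0.        ] [[ 0.28832056  0.95752939  0.00295439]
 [ 0.81402912 -0.24348433 -0.52732529]
 [-0.50421012  0.15444368 -0.84965835]] [-0.13495415 -0.40123403  1.48686614]
```

View pics/top0.png

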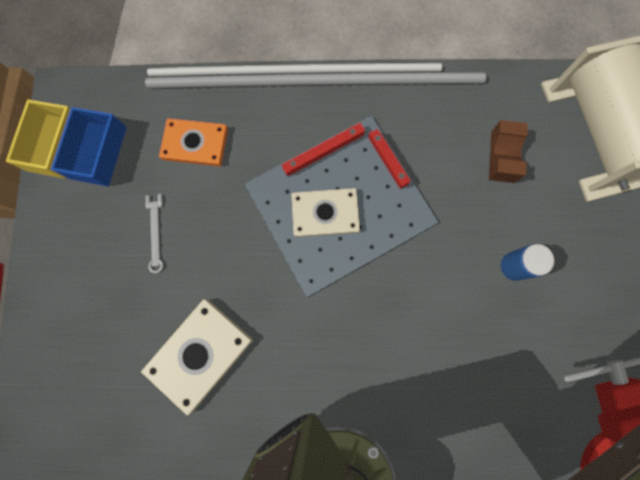

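View pics/scene0.png

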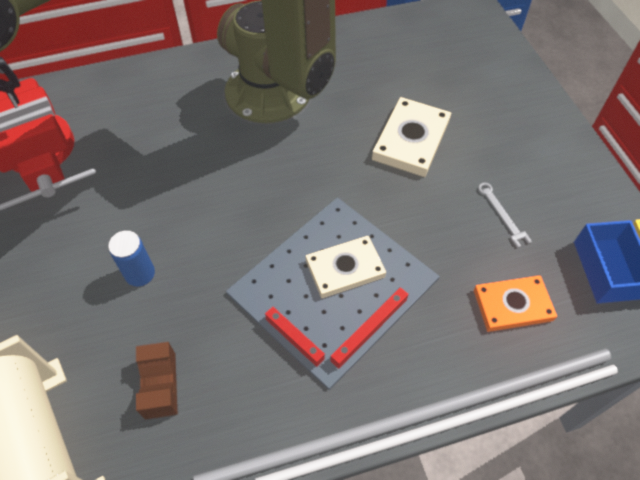

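Like the end plate there are three things in the top view: an orange plate at (193,141), which is excluded; a big cream plate at (195,355); and a small cream plate at (325,211), lying on the fixture. The last one is the smaller cream one and so the one meant. I'll measure it and confirm it in a crop.

```bash
cat > h.py <<'E'
import cv2,numpy as np
from cell import get_state,get_image
def cam(i): return -i["R"].T@i["t"]
def dirs(i,px):
    u=cv2.undistortPoints(np.float64(px).reshape(-1,1,2),i["mtx"],i["distortion"]).reshape(-1,2)
    return np.c_[u,np.ones(len(u))]@i["R"]
def plane(i,px,z):
    d=dirs(i,px);c=cam(i);return c+d*((z-c[2])/d[:,2])[:,None]
def cloud(i):
    v,u=np.mgrid[:480,:640];d=dirs(i,np.c_[u.ravel(),v.ravel()])
    return (cam(i)+d*i["z_map"].reshape(-1,1)).reshape(480,640,3)
def tri(i,p,j,q):
    a,b=dirs(i,[p])[0],dirs(j,[q])[0];ca,cb=cam(i),cam(j)
    s=np.linalg.lstsq(np.c_[a,-b],cb-ca,rcond=None)[0]
    A,B=ca+s[0]*a,cb+s[1]*b;return (A+B)/2,np.linalg.norm(A-B)
def proj(i,X): return cv2.projectPoints(np.float64(X).reshape(-1,1,3),cv2.Rodrigues(i["R"])[0],i["t"],i["mtx"],i["distortion"])[0].reshape(-1,2)
def cols(i):
    h=cv2.cvtColor(i["color"],cv2.COLOR_BGR2HSV);H,S,V=[h[...,k].astype(int) for k in range(3)]
    return dict(red=((H<6)|(H>173))&(S>150)&(V>80), cream=(H>8)&(H<40)&(S>12)&(S<110)&(V>150))
def blobs(m,amin=200):
    c,_=cv2.findContours(m.astype(np.uint8),cv2.RETR_EXTERNAL,cv2.CHAIN_APPROX_NONE)
    return [k for k in c if cv2.contourArea(k)>amin]
def rect(i,k,z):
    P=plane(i,k.reshape(-1,2),z)[:,:2]
    (c,s,a)=cv2.minAreaRect((P*1000).astype(np.float32))
    if s[0]<s[1]: s=s[::-1];a+=90
    return np.array(c),np.array(s),(a+90)%180-90
E
python3 - <<'E'
import pickle
from h import *
T,S=pickle.load(open("im0.pkl","rb"))
for n,i in(("top",T),("scene",S)):
    X=cloud(i);m=cols(i);print(n,cam(i))
    for c in("red","cream"):
        for k in blobs(m[c],150):
            mk=np.zeros((480,640),np.uint8);cv2.drawContours(mk,[k],-1,1,-1)
            z=X[...,2][mk>0];zt=np.median(z)
            P=X[mk>0]; 
            if not(0.2<np.median(P[:,0])<0.95 and -.4<np.median(P[:,1])<.45):continue
            print(c,k.reshape(-1,2).mean(0).round(),"zmed",zt.round(4),np.percentile(z,[10,90]).round(3))
            top=(mk>0)&(abs(X[...,2]-zt)<.005)
            for q in blobs(top,100): print("   ",*rect(i,q,zt))
c=cv2.resize(T["color"][100:300,230:450],None,fx=3.4,fy=3,interpolation=cv2.INTER_CUBIC)
cv2.imwrite("pics/crop0.png",c)
E
```

```text
top [0.34454161 0.00146853 0.95331913]
red [390. 160.] zmed 0.0423 [0.034 0.045]
    [ 683.66894531 -116.79341125] [139.89888     24.13606834] 29.46914291381836
red [324. 149.] zmed 0.0418 [0.031 0.044]
    [707.13146973  25.22144318] [197.89227295  24.05572128] -60.9871711730957
cream [195. 356.] zmed 0.0307 [0.028 0.033]
    [263.59490967 292.13690186] [195.70872498 134.06190491] -40.28238296508789
cream [325. 212.] zmed 0.0347 [0.032 0.037]
    [565.31158447  23.09815216] [139.0322876   95.92542267] -86.41553950309753
cream [192. 140.] zmed 0.0229 [0.021 0.025]
    [738.58044434 326.60943604] [53.6937561  52.40922928] -42.56614303588867
scene [ 1.11521919 -0.19810872  1.05214608]
red [294. 336.] zmed 0.0421 [0.034 0.045]
    [ 687.34533691 -117.46974182] [139.92327881  23.7548275 ] 29.037845611572266
red [369. 328.] zmed 0.0423 [0.034 0.045]
    [710.60491943  27.38945007] [199.97473145  21.94507599] -60.961143493652344
cream [498. 440.] zmed -0.7492 [-0.755 -0.743]
    [890.78399658 466.05413818] [532.47058105 100.69216919] -89.71371507644653
cream [345. 266.] zmed 0.0348 [0.03  0.038]
    [566.30426025  23.5567627 ] [140.33924866  98.75692749] -86.08714318275452
cream [412. 136.] zmed 0.0315 [0.02  0.034]
    [265.07946777 292.31317139] [201.68563843 134.25337219] -39.986454010009766
```

View pics/crop0.png

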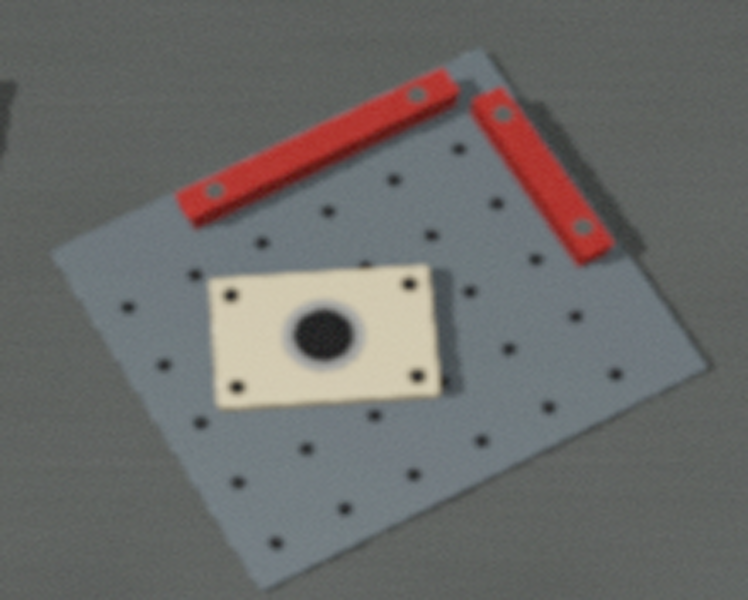

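The crop shows the small cream plate (hole mark at crop (324,335)) on the blue-grey base. The fences are at (320,145) and (540,175), with the corner at the top. Both views agree on its size (about 140 x 96 mm) and its top at z≈0.034, so it is the right plate. Fence tops are at 0.042.

Next I work out the poses and check that the path is clear.

```bash
cat >> h.py <<'E'
import json,sys
from scipy.spatial.transform import Rotation as Ro
A0=np.radians(-60.97);EX=np.array([np.cos(A0),np.sin(A0)]);EY=np.array([-EX[1],EX[0]])
FO=np.array([697.2,-45.4])-83.5*EX-75.5*EY
def fix(w): d=np.asarray(w)-FO;return np.array([d@EX,d@EY])
def wor(f): return FO+f[0]*EX+f[1]*EY
def go(xy,z,yaw):  # target TCP mm, tool-x world angle deg -> shift in tool axes, turn
    s=get_state();q=s["ee_rot"];R=Ro.from_quat([q[1],q[2],q[3],q[0]]).as_matrix()
    d=np.r_[xy,z]-s["ee_pos"]*1000
    cy=np.degrees(np.arctan2(R[1,0],R[0,0]));t=-((yaw-cy+180)%360-180)
    tilt=R.T@np.cross(R[:,2],[0,0,-1])*180/np.pi
    print("t",round(s["time"],2),"tcp",(s["ee_pos"]*1000).round(1),"fix",fix(s["ee_pos"][:2]*1000).round(1),"yaw",cy.round(2),"F",s["contact_force"].round(1),"w",round(s["grip_width"],4),"j6",round(s["joint_positions"][5],2))
    print("tool shift",(R.T@d).round(1),"turn z",t.round(2),"tilt fix",tilt.round(2))
E
python3 - <<'E'
import pickle
from h import *
T,S=pickle.load(open("im0.pkl","rb"))
print(FO,wor((60,62.5)),fix((565.8,23.3)))
go((492,18.5),130,180+3.7)
a=np.array([.158,-.579]);b=np.array([.492,.0185]);u=(b-a)/np.linalg.norm(b-a)
for i in(T,S):
    X=cloud(i).reshape(-1,3);X=X[(i["z_map"].ravel()>0)]
    s=(X[:,:2]-a)@u;l=abs((X[:,:2]-a)@[-u[1],u[0]])
    for k in range(0,8): 
        m=(l<.09)&(s>k*.1-.05)&(s<k*.1+.05)
        print(k,X[m,2].max().round(3) if m.any() else None,end="; ")
    print()
E
```

```text
[590.66554997  -9.0281571 ] [674.42945903 -31.16088262] [-40.33307641  -6.05378094]
t 0.1 tcp [ 157.6 -578.6  230.4] fix [ 287.9 -655.1] yaw -164.77 F [ 0.2 -0.9 -0.2] w 0.0851 j6 -0.33
tool shift [-479.6  488.1  101.1] turn z 11.53 tilt fix [ 0.09 -0.01  0.  ]
0 0.158; 1 0.186; 2 0.1; 3 0.565; 4 0.006; 5 0.015; 6 0.037; 7 0.04; 
0 0.35; 1 0.35; 2 0.594; 3 0.593; 4 0.008; 5 0.013; 6 0.038; 7 0.041;
```

```bash
python3 -m jog '{"travel":[[-27,27,-3],[-27,27,-3],[-27,27,-3],[-27,27,0],[-27,27,0],[-27,27,0],[-27,27,0],[-27,27,0],[-27,27,0],[-27,27,0]],"delta_rot":[[0,0,0],[0,0,0],[0,0,0],[0,0,0],[0,0,0],[0,0,0],[0,0,0],[0,0,0],[0,0,0],[0,0,0]]}' 85 
python3 -m jog '{"travel":[[-27,27,0],[-27,27,5],[-27,27,10],[-27,27,10],[-27,27,10],[-27,27,10],[-27,27,10],[0,0,0]],"delta_rot":[[0,0,0],[0,0,0],[0,0,0],[0,0,0],[0,0,0],[0,0,0],[0,0,5],[0,0,6]]}'
python3 -c "from h import *;go((492,18.5),60,183.7)"
```

```text
time: 0.93
ee_pos: [0.3495, -0.2371, 0.232]
ee_rot: [-0.004, -0.126, 0.992, 0.007]
contact_force: [0.3, -1.4, -0.0]
grip_width: 0.085
time: 1.6
ee_pos: [0.489, 0.0129, 0.1763]
ee_rot: [-0.003, -0.032, 0.999, 0.008]
contact_force: [-0.8, -1.1, -0.8]
grip_width: 0.0849
t 1.6 tcp [489.   12.9 176.3] fix [-68.5 -78.3] yaw -176.35 F [-0.8 -1.1 -0.8] w 0.0849 j6 -1.93
tool shift [ -3.9   3.6 116.3] turn z -0.05 tilt fix [ 0.91 -0.29  0.  ]
```

```bash
python3 -m jog '{"travel":[[-4,4,30],[0,0,30],[0,0,30],[0,0,0]],"delta_rot":[[0.9,-0.3,0],[0,0,0],[0,0,0],[0,0,0]]}'
python3 -c "from h import *;print(get_state()['joint_positions'].round(3));go((492,18.5),8,183.7)"
```

```text
time: 1.93
ee_pos: [0.4931, 0.0213, 0.0819]
ee_rot: [-0.0, -0.031, 1.0, -0.0]
contact_force: [-0.4, -0.7, -1.0]
grip_width: 0.085
[ 0.453 -0.217 -0.428 -0.    -1.36  -1.961]
t 1.93 tcp [493.1  21.3  81.9] fix [-73.9 -70.6] yaw -176.4 F [-0.4 -0.7 -1. ] w 0.085 j6 -1.96
tool shift [ 1.2 -2.8 73.9] turn z -0.1 tilt fix [-0.01 -0.05 -0.  ]
```

```bash
python3 -m jog '{"travel":[[1,-3,25],[0,0,25],[0,0,15],[0,0,8],[0,0,0]],"delta_rot":[[0,0,0],[0,0,0],[0,0,0],[0,0,0],[0,0,0]]}'
python3 - <<'E'
from h import *
go((492,18.5),8,183.7)
i=get_image("wrist");cv2.imwrite("pics/w1.png",i["color"])
E
```

```text
time: 2.35
ee_pos: [0.4937, 0.0175, 0.0112]
ee_rot: [0.001, -0.032, 0.999, -0.001]
contact_force: [-0.9, 0.3, -1.0]
grip_width: 0.0849
t 2.35 tcp [493.7  17.5  11.2] fix [-70.2 -71.9] yaw -176.37 F [-0.9  0.3 -1. ] w 0.0849 j6 -1.95
tool shift [1.7 1.1 3.2] turn z -0.07 tilt fix [-0.11  0.09 -0.  ]
```

View pics/w1.png

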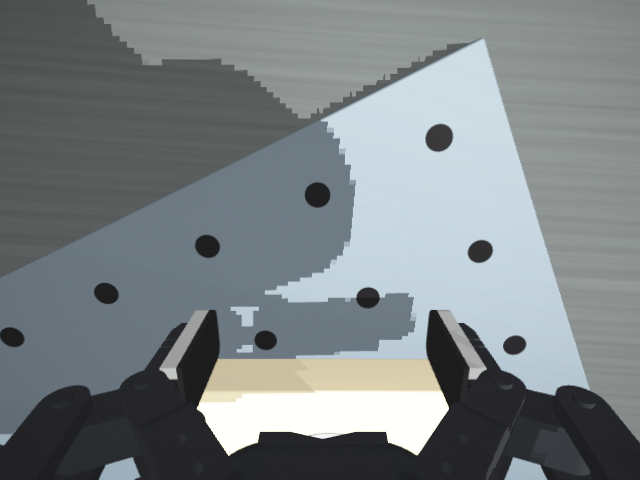

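Wrist view: the plate's near edge is at row 360, parallel to the jaws, and both pads (210,340) and (440,340) are behind it. Lower slightly, then make contact.

```bash
python3 -m jog '{"travel":[[-3,1,3],[-6,0,0],[-4,0,0],[-3,0,0],[-3,0,0]],"delta_rot":[[0,0,0],[0,0,0],[0,0,0],[0,0,0],[0,0,0]]}'
python3 -c "from h import *;go((492,18.5),8,183.7)"
```

```text
time: 2.82
ee_pos: [0.5165, 0.0205, 0.0142]
ee_rot: [0.004, -0.032, 0.999, -0.0]
contact_force: [-2.1, -0.0, -1.4]
grip_width: 0.0848
t 2.82 tcp [516.5  20.5  14.2] fix [-61.8 -50.5] yaw -176.35 F [-2.1 -0.  -1.4] w 0.0848 j6 -1.94
tool shift [24.7 -0.5  6. ] turn z -0.05 tilt fix [-0.05  0.4  -0.  ]
```

```bash
python3 -m jog '{"travel":[[0,0,4],[0,0,3],[-4,-1,1]],"delta_rot":[[0,0.4,0],[0,0,0],[0,0,-1]]}'
python3 - <<'E'
from h import *
go((492,18.5),6,183.7)
i=get_image("top");X=cloud(i);m=cols(i)["cream"]&(abs(X[...,2]-.034)<.006)&(X[...,0]>.4)
for k in blobs(m,500): c,s,a=rect(i,k,.034);print(c,s,a,fix(c),a+60.97)
E
```

```text
time: 3.07
ee_pos: [0.5211, 0.0196, 0.0068]
ee_rot: [-0.001, -0.041, 0.999, -0.001]
contact_force: [-3.9, -1.0, 3.0]
grip_width: 0.0847
t 3.07 tcp [521.1  19.6   6.8] fix [-58.8 -47. ] yaw -175.35 F [-3.9 -1.   3. ] w 0.0847 j6 -1.91
tool shift [29.1  1.3  0.9] turn z 0.95 tilt fix [-0.08 -0.07 -0.  ]
```

```bash
python3 -m jog '{"travel":[[-5,-2,0],[-5,-2,0.5],[-5,-2,0.5],[-5,-2,0.5],[-5,-2,0.5],[-5,-2,0.5]],"delta_rot":[[0,0,-2],[0,0,-2],[0,0,-2],[0,0,-2],[0,0,-2],[0,0,-2]]}'
python3 - <<'E'
from h import *
go((492,18.5),8,209)
i=get_image("scene");X=cloud(i);m=cols(i)["cream"]&(abs(X[...,2]-.034)<.006)&(X[...,0]>.4)
for k in blobs(m,300): c,s,a=rect(i,k,.034);print(c,s,a,fix(c),a+60.97)
cv2.imwrite("pics/s2.png",i["color"][150:400,180:480])
E
```

```text
time: 3.62
ee_pos: [0.5532, 0.0113, 0.0043]
ee_rot: [-0.002, -0.15, 0.989, -0.002]
contact_force: [-3.9, -0.6, 2.8]
grip_width: 0.0851
t 3.62 tcp [553.2  11.3   4.3] fix [-36.  -22.9] yaw -162.8 F [-3.9 -0.6  2.8] w 0.0851 j6 -1.66
tool shift [56.3 25.  -3.5] turn z -11.8 tilt fix [-0.17 -0.24 -0.  ]
[609.67102051  29.45165253] [142.34849548  99.50713348] -72.7890796661377 [-24.42269004  35.2907335 ] -11.819079666137696
```

View pics/s2.png

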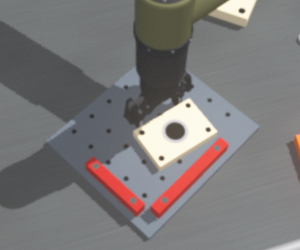

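The scene view shows both fingers on the long edge. The plate is at fixture (-24,35), yaw -11.8°, and turning with the tool. Continue the arc.

```bash
python3 -m jog '{"travel":[[-4,-2,-1],[-4,-2,-0.5],[-4,-2,0],[-4,-2,0],[-4,-2,0],[-3,-2,0]],"delta_rot":[[0,0,-2],[0,0,-2],[0,0,-2],[0,0,-2],[0,0,-2],[0,0,-1.8]]}'
python3 - <<'E'
from h import *
go(wor((-14,4)),7,209.03)
i=get_image("scene");X=cloud(i);m=cols(i)["cream"]&(abs(X[...,2]-.034)<.006)&(X[...,0]>.4)
for k in blobs(m,300): c,s,a=rect(i,k,.034);print(c,s,a,fix(c),a+60.97)
E
```

```text
time: 4.17
ee_pos: [0.5789, 0.0073, 0.0047]
ee_rot: [-0.003, -0.252, 0.968, -0.002]
contact_force: [-3.7, -0.1, 2.2]
grip_width: 0.0851
t 4.17 tcp [578.9   7.3   4.7] fix [-19.9  -2.4] yaw -150.78 F [-3.7 -0.1  2.2] w 0.0851 j6 -1.42
tool shift [-6.3 -6.  -2.4] turn z 0.19 tilt fix [-0.17 -0.46  0.  ]
[629.80108643  35.88359833] [143.17749023  97.77626038] -60.47212600708008 [-20.27809626  56.0129878 ] 0.49787399291992074
```

Now press straight onto the long fence in small steps.

```bash
python3 -m jog '{"travel":[[-3,0,-1],[-2,0,0],[-2,0,0],[-1.5,0,0]],"delta_rot":[[0,-0.4,0.2],[0,0,0],[0,0,0],[0,0,0]]}'
python3 -c "from h import *;go(wor((-14,4)),7,209.03)"
python3 -m jog '{"travel":[[-2,0,0],[-2,0,0]],"delta_rot":[[0,0,0],[0,0,0]]}'
python3 -c "from h import *;go(wor((-14,4)),7,209.03)"
```

```text
time: 4.55
ee_pos: [0.5841, 0.0098, 0.0049]
ee_rot: [-0.003, -0.249, 0.969, -0.002]
contact_force: [-10.7, -4.7, 6.8]
grip_width: 0.0849
t 4.55 tcp [584.1   9.8   4.9] fix [-19.6   3.4] yaw -151.17 F [-10.7  -4.7   6.8] w 0.0849 j6 -1.43
tool shift [-0.6 -5.6 -2.1] turn z -0.2 tilt fix [-0.17 -0.43 -0.  ]
time: 4.72
ee_pos: [0.5839, 0.0097, 0.005]
ee_rot: [-0.008, -0.249, 0.969, -0.003]
contact_force: [-10.9, -4.8, 7.1]
grip_width: 0.0851
t 4.72 tcp [583.9   9.7   5. ] fix [-19.7   3.1] yaw -151.21 F [-10.9  -4.8   7.1] w 0.0851 j6 -1.43
tool shift [-0.8 -5.7 -2. ] turn z -0.24 tilt fix [-0.15 -1.   -0.  ]
```

```bash
python3 -m jog '{"travel":[[5,0,0],[12,0,0],[0,0,-30],[0,0,-40],[0,0,-20],[0,0,0]],"delta_rot":[[0,0,0],[0,0,0],[0,0,0],[0,0,0],[0,0,0],[0,0,0]]}'
python3 -c "from h import *;print(wor((-115,61)));go(wor((-115,61)),75,-60.97)"
python3 -m jog '{"travel":[[0,0,0],[0,0,0],[0,0,0],[0,0,0],[0,0,0],[0,0,0],[0,0,0],[0,0,0],[0,0,0],[0,0,0]],"delta_rot":[[0,0,-7],[0,0,-7],[0,0,-7],[0,0,-7],[0,0,-7],[0,0,-7],[0,0,-7],[0,0,-7],[0,0,-7],[0,0,-7]]}' 45
python3 -m jog '{"travel":[[0,0,0],[0,0,0],[0,0,0]],"delta_rot":[[0,0,-7],[0,0,-7],[0,0,-6]]}'
python3 - <<'E'
from h import *
go(wor((-115,61)),75,-60.97)
for n in("scene","top"):
    i=get_image(n);X=cloud(i);m=cols(i)["cream"]&(abs(X[...,2]-.034)<.006)&(X[...,0]>.4)
    for k in blobs(m,300): c,s,a=rect(i,k,.034);print(c,s,a,fix(c),a+60.97)
E
```

```text
time: 5.22
ee_pos: [0.5698, 0.0034, 0.097]
ee_rot: [-0.006, -0.247, 0.969, -0.003]
contact_force: [0.6, 0.5, 0.3]
grip_width: 0.0849
[588.19609729 121.12522089]
t 5.22 tcp [569.8   3.4  97. ] fix [-21.  -12.3] yaw -151.46 F [0.6 0.5 0.3] w 0.0849 j6 -1.43
tool shift [-72.8  94.7  20.8] turn z -90.49 tilt fix [-0.15 -0.8  -0.  ]
time: 6.05
ee_pos: [0.5752, 0.0084, 0.0985]
ee_rot: [-0.004, 0.767, -0.642, 0.003]
contact_force: [-0.5, -0.4, 0.6]
grip_width: 0.0449
time: 6.3
ee_pos: [0.5761, 0.0098, 0.0975]
ee_rot: [-0.005, 0.869, -0.494, 0.005]
contact_force: [-0.9, -1.3, -0.6]
grip_width: 0.0451
t 6.3 tcp [576.1   9.8  97.5] fix [-23.5  -3.6] yaw -59.26 F [-0.9 -1.3 -0.6] w 0.0451 j6 0.17
tool shift [-89.6 -66.9  23.1] turn z 1.71 tilt fix [-0.81 -0.22 -0.  ]
[635.92456055  39.1434021 ] [142.27348328  96.86844635] -61.144775390625 [-20.156834    62.94902063] -0.17477539062500114
[607.71490479  67.55298615] [76.59272766 60.24215317] 28.78074073791504 [-58.68643025  52.06971197] 89.75074073791504
```

```bash
python3 -m jog '{"travel":[[-30,-22,0],[-30,-22,0],[-30,-22,0],[0,0,0]],"delta_rot":[[-0.8,-0.2,1.7],[0,0,0],[0,0,0],[0,0,0]]}'
python3 -c "from h import *;go(wor((-115,61)),14,-60.97)"
```

```text
time: 6.73
ee_pos: [0.5914, 0.1234, 0.0975]
ee_rot: [-0.002, 0.854, -0.52, 0.001]
contact_force: [-1.0, -1.3, -0.4]
grip_width: 0.0448
t 6.73 tcp [591.4 123.4  97.5] fix [-115.4   64.9] yaw -62.69 F [-1.  -1.3 -0.4] w 0.0448 j6 -0.06
tool shift [ 0.6  4.2 83.5] turn z -1.72 tilt fix [-0.23  0.01 -0.  ]
```

```bash
python3 -m jog '{"travel":[[1,4,30],[0,0,30],[0,0,15],[0,0,4],[0,0,0]],"delta_rot":[[-0.2,0,-1.7],[0,0,0],[0,0,0],[0,0,0],[0,0,0]]}'
python3 - <<'E'
from h import *
go(wor((-115,61)),14,-60.97)
i=get_image("wrist");cv2.imwrite("pics/w2.png",i["color"])
E
```

```text
time: 7.15
ee_pos: [0.5903, 0.1259, 0.0165]
ee_rot: [-0.004, 0.858, -0.513, 0.002]
contact_force: [0.0, -0.3, 0.5]
grip_width: 0.0452
t 7.15 tcp [590.3 125.9  16.5] fix [-118.1   65.1] yaw -61.79 F [ 0.  -0.3  0.5] w 0.0452 j6 -0.05
tool shift [3.2 4.1 2.5] turn z -0.82 tilt fix [-0.46  0.02  0.  ]
```

View pics/w2.png

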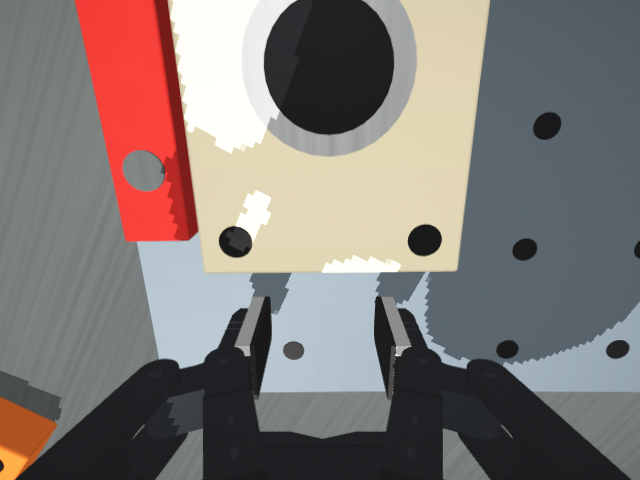

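The wrist view shows the long edge flush on the long fence (fence/plate line at columns ~175–200) and the short edge at row 270 ahead of both pads. Push along the fence.

```bash
python3 -m jog '{"travel":[[3,4,1],[4,0,1],[5,0,0],[6,0,0],[6,0,0],[6,0,0],[6,0,0]],"delta_rot":[[-0.4,0,-0.8],[0,0,0],[0,0,0],[0,0,0],[0,0,0],[0,0,0],[0,0,0]]}'
python3 -c "from h import *;go(wor((-21,61)),14,-60.97)"
```

```text
time: 7.78
ee_pos: [0.6074, 0.0916, 0.0201]
ee_rot: [-0.004, 0.861, -0.508, 0.001]
contact_force: [-0.8, 2.2, -1.3]
grip_width: 0.045
t 7.78 tcp [607.4  91.6  20.1] fix [-79.8  63.5] yaw -61.06 F [-0.8  2.2 -1.3] w 0.045 j6 0.03
tool shift [58.8  2.4  5.9] turn z -0.09 tilt fix [-0.5   0.11  0.  ]
```

```bash
python3 -m jog '{"travel":[[5,1,3],[6,0,3],[6,0,1],[6,0,1],[6,0,1],[6,0,1],[6,0,1]],"delta_rot":[[-0.5,0.1,0],[0,0,0],[0,0,0],[0,0,0],[0,0,0],[0,0,0],[0,0,0]]}'
python3 - <<'E'
from h import *
go(wor((-21,61)),14,-60.97)
i=get_image("scene");X=cloud(i);m=cols(i)["cream"]&(abs(X[...,2]-.034)<.006)&(X[...,0]>.4)
for k in blobs(m,300): c,s,a=rect(i,k,.034);print(c,s,a,fix(c),a+60.97)
E
```

```text
time: 8.37
ee_pos: [0.6303, 0.0529, 0.0112]
ee_rot: [-0.002, 0.862, -0.508, 0.001]
contact_force: [-1.8, 3.2, 2.0]
grip_width: 0.0451
t 8.37 tcp [630.3  52.9  11.2] fix [-34.9  64.7] yaw -61.02 F [-1.8  3.2  2. ] w 0.0451 j6 0.11
tool shift [13.9  3.7 -2.8] turn z -0.05 tilt fix [-0.25  0.   -0.  ]
[667.18078613 -19.81519318] [144.26301575  93.47866821] -60.914716720581055 [46.56217244 61.66770314] 0.055283279418944176
```

```bash
python3 -m jog '{"travel":[[4,0,-2],[4,0,0],[3,0,0],[2,0,0],[2,0,0],[2,0,0]],"delta_rot":[[0,0,0],[0,0,0],[0,0,0],[0,0,0],[0,0,0],[0,0,0]]}'
python3 -c "from h import *;go(wor((-21,61)),14,-60.97)"
python3 -m jog '{"travel":[[2,0,0],[2,0,0],[2,0,0]],"delta_rot":[[0,0,0],[0,0,0],[0,0,0]]}'
python3 -c "from h import *;go(wor((-21,61)),14,-60.97)"
```

```text
time: 8.92
ee_pos: [0.6352, 0.0413, 0.0117]
ee_rot: [-0.003, 0.862, -0.507, -0.005]
contact_force: [-7.9, 9.5, 4.9]
grip_width: 0.0453
t 8.92 tcp [635.2  41.3  11.7] fix [-22.3  63.4] yaw -61.0 F [-7.9  9.5  4.9] w 0.0453 j6 0.14
tool shift [ 1.3  2.4 -2.4] turn z -0.03 tilt fix [0.   0.67 0.  ]
time: 9.17
ee_pos: [0.6351, 0.0414, 0.0117]
ee_rot: [-0.005, 0.862, -0.507, -0.01]
contact_force: [-7.8, 10.5, 5.3]
grip_width: 0.0448
t 9.17 tcp [635.1  41.4  11.7] fix [-22.5  63.3] yaw -60.89 F [-7.8 10.5  5.3] w 0.0448 j6 0.15
tool shift [ 1.5  2.3 -2.4] turn z 0.08 tilt fix [ 0.11  1.21 -0.  ]
```

Stalled on the short fence (12 N, no further travel). Back off, rise, step aside and inspect.

```bash
python3 -m jog '{"travel":[[-6,0,0],[-12,0,0],[0,0,-30],[0,0,-40],[0,0,-40],[-35,0,-20],[-35,20,-20],[-30,30,0],[-20,35,0],[0,0,0]],"delta_rot":[[0,-0.5,0],[0,0,0],[0,0,0],[0,0,0],[0,0,0],[0,0,0],[0,0,0],[0,0,0],[0,0,0],[0,0,0]]}'
python3 - <<'E'
from h import *
go(wor((-21,61)),14,-60.97)
for n in("scene","top"):
    i=get_image(n);X=cloud(i);C=cols(i);m=C["cream"]&(abs(X[...,2]-.034)<.006)&(X[...,0]>.4)
    for k in blobs(m,300): c,s,a=rect(i,k,.034);print(n,c,s,a,fix(c),a+60.97)
    for k in blobs(C["red"]&(abs(X[...,2]-.042)<.005),100): 
        c,s,a=rect(i,k,.042)
        if c[0]>600 and abs(c[1])<200:print("  fence",c,s,a,fix(c))
    q=proj(i,[.66,-.03,.03])[0].astype(int);c=i["color"][q[1]-75:q[1]+75,q[0]-100:q[0]+100]
    cv2.imwrite(f"pics/f_{n}.png",cv2.resize(c,None,fx=3,fy=3,interpolation=cv2.INTER_CUBIC))
cv2.imwrite("pics/f.png",np.hstack([cv2.resize(cv2.imread(f"pics/f_{n}.png"),(400,300)) for n in("scene","top")]))
E
```

```text
time: 10.0
ee_pos: [0.4922, 0.1158, 0.1683]
ee_rot: [-0.003, 0.86, -0.51, -0.013]
contact_force: [1.3, -0.1, 1.4]
grip_width: 0.0451
t 10.0 tcp [492.2 115.8 168.3] fix [-156.9  -25.5] yaw -61.34 F [ 1.3 -0.1  1.4] w 0.0451 j6 -0.11
tool shift [139.2 -88.6 150.2] turn z -0.37 tilt fix [ 0.44  1.43 -0.  ]
scene [673.85375977 -30.80381775] [140.87138367  96.51806641] -61.03656578063965 [59.40842657 62.16990027] -0.06656578063964957
  fence [ 687.21594238 -117.36981964] [139.87059021  22.71994781] 28.819908142089844 [141.583006    31.84566735]
  fence [710.98724365  26.97411346] [200.75152588  21.50721741] -60.944719314575195 [ 26.90905592 122.67589888]
top [674.48339844 -32.10829163] [140.26062012  99.0977478 ] -61.66644287109375 [60.85455702 62.08741597] -0.6964428710937511
  fence [ 683.67962646 -116.64122772] [139.87153625  23.63870811] 28.907630920410156 [139.22989099  29.10719584]
  fence [707.75732422  25.91921234] [198.36637878  21.91691971] -60.82174301147461 [ 26.26405038 119.33985875]
```

View pics/f.png

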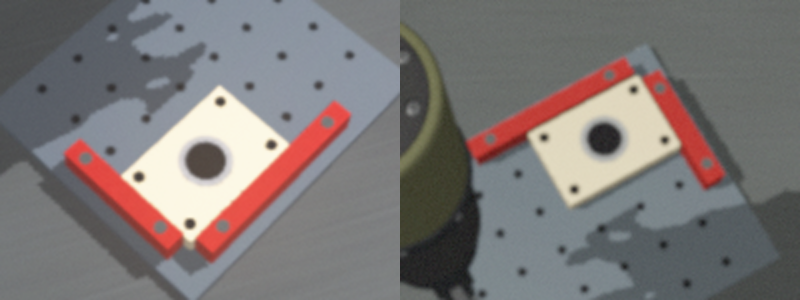

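Both views show the plate seated. The mean is (60.1, 62.1) with yaw within 0.7°, but the two views disagree by about ±1.7 mm on the y gap. I'll do one gentle confirming press on the long edge, with the shut fingers at its centre.

```bash
python3 -c "from h import *;go(wor((60,-18)),100,-60.97)"
python3 -m jog '{"travel":[[36,0,0],[36,0,0],[36,0,0],[36,0,0],[36,0,0],[30,0,0],[0,0,20],[0,0,0]],"delta_rot":[[0.4,1.4,-0.4],[0,0,0],[0,0,0],[0,0,0],[0,0,0],[0,0,0],[0,0,0],[0,0,0]]}' 0
python3 -c "from h import *;go(wor((60,-18)),20,-60.97)"
```

```text
t 10.1 tcp [495.5 116.1 167.6] fix [-155.6  -22.5] yaw -61.36 F [ 0.7 -0.3 -0.3] w 0.045 j6 -0.11
tool shift [217.1  -6.5  62.2] turn z -0.39 tilt fix [0.48 1.4  0.  ]
time: 10.77
ee_pos: [0.6071, -0.0792, 0.1409]
ee_rot: [0.004, 0.862, -0.508, -0.0]
contact_force: [0.1, 0.4, -2.3]
grip_width: -0.0002
t 10.77 tcp [607.1 -79.2 140.9] fix [ 69.4 -19.7] yaw -61.0 F [ 0.1  0.4 -2.3] w -0.0002 j6 0.31
tool shift [ -9.8  -2.5 120.8] turn z -0.03 tilt fix [ 0.37 -0.21 -0.  ]
```

```bash
python3 -m jog '{"travel":[[-10,2,38],[0,0,38],[0,0,30],[0,0,12],[0,0,2],[0,0,0]],"delta_rot":[[0.4,0,0],[0,0,0],[0,0,0],[0,0,0],[0,0,0],[0,0,0]]}'
python3 -c "from h import *;go(wor((60,-18)),20,-60.97)"
python3 -m jog '{"travel":[[0,-6,0],[0,-3,0],[0,-3,0],[0,-2,0],[0,-2,0]],"delta_rot":[[0,0,0],[0,0,0],[0,0,0],[0,0,0],[0,0,0]]}'
python3 -c "from h import *;go(wor((60,-18)),20,-60.97)"
```

```text
time: 11.27
ee_pos: [0.6045, -0.0754, 0.0208]
ee_rot: [0.003, 0.861, -0.509, 0.003]
contact_force: [0.6, 0.0, 0.4]
grip_width: -0.0004
t 11.27 tcp [604.5 -75.4  20.8] fix [ 64.7 -20.2] yaw -61.2 F [0.6 0.  0.4] w -0.0004 j6 0.29
tool shift [-4.7 -2.1  0.8] turn z -0.23 tilt fix [ 0.18 -0.47 -0.  ]
time: 11.68
ee_pos: [0.6247, -0.0663, 0.0294]
ee_rot: [0.001, 0.861, -0.508, 0.008]
contact_force: [-0.1, 0.3, 0.1]
grip_width: 0.0001
t 11.68 tcp [624.7 -66.3  29.4] fix [66.6  2. ] yaw -61.12 F [-0.1  0.3  0.1] w 0.0001 j6 0.28
tool shift [-6.7 20.1  9.2] turn z -0.15 tilt fix [-0.37 -0.8  -0.  ]
```

```bash
python3 -m jog '{"travel":[[0,0,5],[0,0,3],[0,0,0],[0,-2,0],[0,-2,0]],"delta_rot":[[-0.3,-0.8,0],[0,0,0],[0,0,0],[0,0,0],[0,0,0]]}'
python3 -c "from h import *;go(wor((60,-18)),20,-60.97)"
python3 -m jog '{"travel":[[0,-2,1],[0,-2,0],[0,-2,0]],"delta_rot":[[0,0,0],[0,0,0],[0,0,0]]}'
python3 -c "from h import *;go(wor((60,-18)),20,-60.97)"
```

```text
time: 12.1
ee_pos: [0.631, -0.0645, 0.0294]
ee_rot: [-0.002, 0.862, -0.508, 0.002]
contact_force: [-6.0, -1.5, 2.0]
grip_width: 0.0001
t 12.1 tcp [631.  -64.5  29.4] fix [68.   8.4] yaw -61.0 F [-6.  -1.5  2. ] w 0.0001 j6 0.29
tool shift [-8.  26.4  9.3] turn z -0.03 tilt fix [-0.3 -0.1 -0. ]
time: 12.35
ee_pos: [0.6313, -0.0651, 0.0277]
ee_rot: [0.004, 0.861, -0.508, -0.003]
contact_force: [-9.4, -1.1, 9.8]
grip_width: 0.0
t 12.35 tcp [631.3 -65.1  27.7] fix [68.7  8.3] yaw -61.09 F [-9.4 -1.1  9.8] w 0.0 j6 0.29
tool shift [-8.6 26.2  8. ] turn z -0.12 tilt fix [0.57 0.04 0.  ]
```

Stalled again (9.5 N, no travel). Retreat and do the final check.

```bash
python3 -m jog '{"travel":[[0,5,0],[0,12,0],[0,6,-25],[0,0,-40],[0,0,-40],[-20,30,-20],[-30,25,0],[-30,25,0],[-30,20,0],[0,0,0]],"delta_rot":[[0,0,0],[0,0,0],[0,0,0],[0,0,0],[0,0,0],[0,0,0],[0,0,0],[0,0,0],[0,0,0],[0,0,0]]}'
python3 - <<'E'
from h import *
import pickle
go(wor((-21,61)),14,-60.97)
I0=dict(zip(("top","scene"),pickle.load(open("im0.pkl","rb"))))
for n in("scene","top"):
    i=get_image(n);X=cloud(i);C=cols(i);m=C["cream"]&(abs(X[...,2]-.034)<.006)&(X[...,0]>.4)
    for k in blobs(m,300): c,s,a=rect(i,k,.034);print(n,c,s,a,fix(c),a+60.97)
    cv2.imwrite(f"pics/g_{n}.png",i["color"])
    d=cv2.absdiff(i["color"],I0[n]["color"]).max(2)
    for w,P in(("can",(.4575,-.385,.12)),("vblock",(.66,-.36,.06)),("spanner",(.56,.37,.005))):
        u,v=proj(i,P)[0].astype(int);print("  ",w,(u,v),"changed px",int((d[v-30:v+30,u-30:u+30]>60).sum()))
cv2.imwrite("pics/g.png",np.hstack([cv2.resize(cv2.imread(f"pics/g_{n}.png"),(400,300)) for n in("scene","top")]))
E
```

```text
time: 13.18
ee_pos: [0.466, -0.0276, 0.1512]
ee_rot: [0.006, 0.86, -0.51, -0.009]
contact_force: [1.3, -0.1, 0.6]
grip_width: -0.0002
t 13.18 tcp [466.  -27.6 151.2] fix [ -44.3 -118.1] yaw -61.37 F [ 1.3 -0.1  0.6] w -0.0002 j6 0.13
tool shift [  23.3 -182.   133.3] turn z -0.4 tilt fix [1.16 0.53 0.  ]
scene [674.74298096 -30.4811554 ] [141.08413696  96.55595398] -60.72697639465332 [59.55781181 63.10398237] 0.24302360534667855
   can (np.int64(125), np.int64(247)) changed px 0
   vblock (np.int64(161), np.int64(351)) changed px 0
   spanner (np.int64(493), np.int64(229)) changed px 0
   can (np.int64(536), np.int64(253)) changed px 0
   vblock (np.int64(503), np.int64(163)) changed px 0
   spanner (np.int64(170), np.int64(218)) changed px 159
```

View pics/g.png

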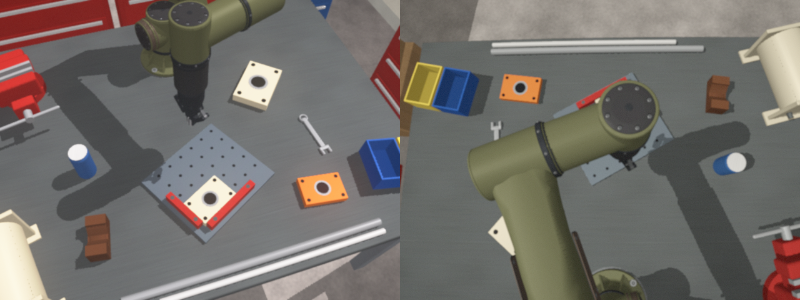

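The scene view shows the plate in the corner, bystanders in place and the gripper clear. In the top view the arm hides the plate and half the spanner, which explains the 159 changed pixels there.

```bash
python3 -m jog '{"travel":[[0,0,0],[0,0,0],[0,0,0]],"delta_rot":[[0,0,0],[0,0,0],[0,0,0]]}'; python3 -c "from cell import sign_off;print(sign_off())"
```

```text
time: 13.53
ee_pos: [0.4703, -0.0289, 0.1502]
ee_rot: [0.007, 0.86, -0.511, -0.009]
contact_force: [-0.2, 0.4, 0.1]
grip_width: -0.0004
the job is handed in; nothing more can be done
None
```

The end plate is in the fence corner and the job is handed in at 13.5 s. By my last measurement it is within tolerance, but the sign-off gave no verdict.

**What I did:** I pushed the small cream plate's long edge with the open fingers, turning it about 25° until it stopped on the long fence. I then slid it along that fence by its short edge until it stopped on the short fence. A last light press on the long edge met about 9.5 N and no further travel.

**Last checks:**
- **Position:** the scene camera put the plate's centre at fixture (59.6, 63.1) mm against the target (60, 62.5), with yaw off by 0.24°.
- **Robot:** it stood clear of everything, with about 0 N on the tool.
- **Bystanders:** the can and the V-block showed no change in either view. The spanner showed none in the scene view.

**Checks that disagreed or failed:**
- **View disagreement:** before the last press the two cameras placed the fences about ±1.7 mm apart. The top view also read a yaw of -0.7°.
- **Top view blocked:** at the end the arm hid the plate and part of the spanner from the top camera. The final position therefore rests on the scene view and on the pushes stalling against the fences.

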